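Fit the bearings and snap the dust caps back on

TASK

Fit every loose ball bearing lying on the bench into the clamped end frame, one to a housing: pull a dust cap off, drop the bearing in so that it lies flat on the bottom of the bore, and press the cap back on until it snaps fully home. There are two or three bearings; when you finish, all three housings must be capped, also one for which there was no bearing. Leave the hammer, caliper, grease tin and carton where they are.

Things in the scene. Friction and masses are not known exactly. Their poses are not given: they have to be found in the camera images.
- frame: The end frame: grey cast plate clamped flat to the bench, 86 mm wide, 12 mm thick, with a row of three round upright housings at 100 mm centres along its y axis, which runs roughly towards the robot. Clamping straps, up to 44 mm high, reach out to 200 mm from the middle at both ends of the row. It cannot move. Origin: centre of its underside, on the bench; z up.
- hammer: Bystander: a hammer lying on the bench, 260 mm long, 26 mm high. Origin: under the middle of its length; x along the handle towards the head.
- caliper: Bystander: a caliper 150 mm long and 12 mm thick, lying flat. Origin in the middle of its beam.
- grease_tin: Bystander: a round tin, 64 mm in diameter and 50 mm high. Origin: centre of its bottom.
- carton: Bystander: a small cardboard box, 50 x 100 x 42 mm high. Origin: centre of its bottom.
- seat0 (a point): Centre of the mouth of a housing, at rim height, 42 mm above the bench; axes as the frame's. Steel boss 48 mm across, 30 mm above the plate; blind bore 38 mm across, 18 mm deep; rim rounded 2 mm inside and out. Six sprung balls round its outside, 7 mm below the rim, catch the cap. At the frame's -y end, farthest from the robot.
- cap0: Bare metal dust cap like a top hat: skirt 59 mm across, 16 mm high, and on it a crown 30 mm across, 15 mm high; 60 g. Origin: centre of the skirt's open lower rim; z up through the crown. Starts snapped on a housing; fits any. Home: origin 13 mm below the housing's rim; merely laid on, it rests on the sprung balls 7 to 8 mm higher.
- bearing0: Sealed steel ball bearing flat on the bench: 35 mm across, 14 mm thick, 15 mm bore, 40 to 85 g; either face may be up. Origin: its centre; z along its axis. 1.5 mm of play all round in a bore; seated, its centre is 11 mm and its top face 4 mm below the rim. Two or three are there; an absent one reads None.
- seat1 (a point): Centre of the mouth of a housing, at rim height, 42 mm above the bench; axes as the frame's. Steel boss 48 mm across, 30 mm above the plate; blind bore 38 mm across, 18 mm deep; rim rounded 2 mm inside and out. Six sprung balls round its outside, 7 mm below the rim, catch the cap. The middle one.
- cap1: Dust cap, same as cap0. It snaps off at a straight pull of 6 to 9 N and on at a level push of 6 to 15 N; the skirt has 1.2 mm of play round the boss and a rounded bead inside.
- bearing1: Sealed steel ball bearing flat on the bench: 35 mm across, 14 mm thick, 15 mm bore, 40 to 85 g; either face may be up. Origin: its centre; z along its axis. 1.5 mm of play all round in a bore; seated, its centre is 11 mm and its top face 4 mm below the rim. Two or three are there; an absent one reads None.
- seat2 (a point): Centre of the mouth of a housing, at rim height, 42 mm above the bench; axes as the frame's. Steel boss 48 mm across, 30 mm above the plate; blind bore 38 mm across, 18 mm deep; rim rounded 2 mm inside and out. Six sprung balls round its outside, 7 mm below the rim, catch the cap. At the frame's +y end, nearest the robot.
- cap2: Dust cap, same as cap0. Mouth down it stands on the bench by itself, 31 mm high.
- bearing2: Sealed steel ball bearing flat on the bench: 35 mm across, 14 mm thick, 15 mm bore, 40 to 85 g; either face may be up. Origin: its centre; z along its axis. 1.5 mm of play all round in a bore; seated, its centre is 11 mm and its top face 4 mm below the rim. Two or three are there; an absent one reads None.
Mind the look-alikes: they are no part of the job. What is shaped like the bearing1 but red is not meant. Leave any orange look-alike of the cap2 alone.

How it is judged:
By the outcome, as a careful person would: the job done as asked, in the order asked, and still so for the second after the job is handed in, with the robot touching nothing.
Of bearing0, bearing1, bearing2 only 2 to 3 are there at a start; the rules pass over those that are not, and their reading is None.
At some moment in a run one of bearing0, bearing1, bearing2 may be knocked a few centimetres aside while the robot is not near it.
Once in a run the grip may slacken for a moment while it holds something.
It also fails if it takes over 210 s, if anything falls off the work surface, if the arm or the gripper's body presses on something with over 40 N, if the wrist force passes 120 N, or if a joint passes its speed limit or range.

ROBOT

A 6-joint arm with a two-finger parallel gripper is mounted at the origin on the work surface. World frame = base frame: x ahead of the robot, y to its left, z up, the work surface at z = 0. Lengths are in m, angles in rad, forces in N, time in s.
With the tool pointing down it reaches from about 0.4 to 0.825 m from the base axis. Payload 7 kg.
Tool frame: the origin (TCP) lies at the very end of the fingers, on their centre line; the grasp point (between the pads) lies 19 mm behind it; z points along the fingers, y is the line along which they close (so a half turn about z gives the same grasp; the last joint's range is limited). The gripper opens to 88 mm and grips with 3 to 60 N. Pads are 19 mm wide; open, the fingers measure 130 mm over their backs; the gripper's body (78 mm by 193 mm) begins 47 mm behind the grasp point.
Start: joints at [-0.892, 0.359, 0.012, 0, -1.224, -0.288], TCP at [0.257, -0.624, 0.202] pointing down, gripper open.
Joint ranges: [-3.07, 3.07], [-1.43, 2.12], [-1.02, 1.25], [-3.03, 1.67], [-3.05, -0], [-3.03, 3.03]. Speed limits (rad/s): [2.39, 2.39, 3.01, 3.14, 3.14, 3.14].

INTERFACE

Orientations are given as [roll, pitch, yaw] about the fixed x, y, z axes, in that order (R = Rz(yaw) Ry(pitch) Rx(roll)).
In Python, from station import * gives the robot as it stands.
- The arm moves only by the tool servo_tool, never from a script. Its argument "moves" is a list of rows, each an object of numbers: "jaw": the opening, from 0 (shut) to 1 (fully open); "dx", "dy", "dz": the shift along the world's x, y, z in m; "roll": the turn about the world's z in degrees. A call has exactly 10 rows; each row shifts and turns the commanded pose from where the row before left it; what a row does not reach is not made up. A row lasts 1/8 s, in which the tool goes at most 62.5 mm and 10.7 degrees, less where a joint would pass 70% of its speed; a pose out of reach is approached as far as the arm can. A call with a gripper value outside its range is refused whole. The fingers move at their own pace and stop on an object; "newtons" is the grip in N (left out, the last holds). Time passes only in rows, so rows that do not move let the fingers close, or fill a call up. It gives the time, the measured TCP pose, the force, the opening and the grip force at its end, in the units of the state.
- get_state(): the state, without advancing time (a new reading comes with each control period).
- grab_frame(name): name is "scene" or "top" or "wrist"; returns (picture, depth): 384x512x3 uint8, red, green, blue; 384x512 float32, m along the optical axis (not along the pixel's ray), 0 where there is no reading.
- calibration(name): a dict with "intrinsics" (3x3 intrinsics, pixels), "R" (3x3) and "t" (3): a world point X has camera coordinates R X + t. Camera axes: x right, y down, z forward; pixel columns grow to the right and rows downward; lengths in m; the calibration is good to about 2 mm. A picture is of the moment at which its call begins: read the wrist's pose just before it. calibration takes no time and is no camera call; for the wrist camera it gives the pose at the moment of the call.
- job_done(): hands the job in; it is judged then, once.
The state is a dict: "t": time; "q": joint angles; "qd": joint speeds; "joint_efforts": joint torques, N m; "eef_pos": TCP position; "ee_rot": TCP orientation; "force": force on the tool from outside, world axes, zero at the start; "moment": the same for the moment, N m; "width": finger opening in m; "gripper_force": force on a finger pad.
Only numpy, scipy, OpenCV 4.12 (cv2) and the standard library are available. Lean on these libraries where they do the work, as an engineer would, in place of code of your own. Each camera call takes 0.05 s, during which the arm holds its last target. There are 200 camera calls.

## Working session

There is one attempt and no reset: what is moved stays moved. The work goes in short steps, Python scripts to look and compute and a tool call to move; the robot and the scene stay as the last step left them, time stands still between calls to the robot, and variables do not carry over. Pictures are saved under pics/ and viewed, at most 14 in all, crops included, and the job is handed in when it is done.

Besides the shell and the picture viewer there is one more tool, called after "Call:" as name([rows], argument=value, ...), one row to a line, values as JSON. servo_tool: Moves the arm, as the interface text tells. Its arguments: {"type":"object","properties":{"moves":{"type":"array","items":{"type":"object","properties":{"jaw":{"type":"number"},"dx":{"type":"number"},"dy":{"type":"number"},"dz":{"type":"number"},"roll":{"type":"number"}}}},"newtons":{"type":"number"}},"required":["moves"]}

```bash
ls; mkdir -p pics
python3 - <<'E'
from station import *
import cv2, numpy as np
print(get_state())
a=[]
for n in("scene","top"):
    p,d=grab_frame(n); c=calibration(n); np.savez(f"/tmp/{n}.npz",p=p,d=d,K=c["intrinsics"],R=c["R"],t=c["t"])
    cv2.imwrite(f"pics/{n}0.png",p[:,:,::-1]); print(n,c,(d>0).mean())
E
```

```text
pics
{'t': 0.0, 'q': array([-8.91904122e-01,  3.59414571e-01,  1.10522116e-02, -3.43085890e-04,
       -1.22410639e+00, -2.88092989e-01]), 'qd': array([-0.00116916,  0.00047426,  0.00038175,  0.00059772,  0.0001242 ,
       -0.00020531]), 'joint_efforts': array([-3.52452393e-03, -5.82719135e+01,  2.93039149e+01,  6.99730396e+00,
        6.58247009e-03, -1.91410527e-04]), 'eef_pos': array([ 0.2568846 , -0.62362783,  0.2012032 ]), 'ee_rot': array([ 3.13989752e+00, -1.65992281e-04, -2.75091014e+00]), 'force': array([ 0.01540969, -0.12576114, -0.37853657]), 'moment': array([ 0.0099711 ,  0.03249742, -0.01622154]), 'gripper_force': 0.0, 'width': 0.08775533064740366}
scene {'intrinsics': array([[452.65111587,   0.        , 251.37611209],
       [  0.        , 452.65111587, 193.61572272],
       [  0.        ,   0.        ,   1.        ]]), 'R': array([[ 8.51485583e-01,  5.24377762e-01, -5.13893964e-04],
       [ 2.98476228e-01, -4.85471548e-01, -8.21723382e-01],
       [-4.31142949e-01,  6.99532228e-01, -5.69886321e-01]]), 't': array([-0.47220441, -0.09302003,  1.37772688])} 0.9958597819010416
top {'intrinsics': array([[398.94693579,   0.        , 256.0048014 ],
       [  0.        , 398.94693579, 196.45202312],
       [  0.        ,   0.        ,   1.        ]]), 'R': array([[-0.01400253, -0.99977562,  0.01589487],
       [-0.99105505,  0.01176695, -0.13293394],
       [ 0.13271708, -0.01761411, -0.99099744]]), 't': array([-0.00459389,  0.56406949,  1.05371843])} 0.9962565104166666
```

View pics/top0.png

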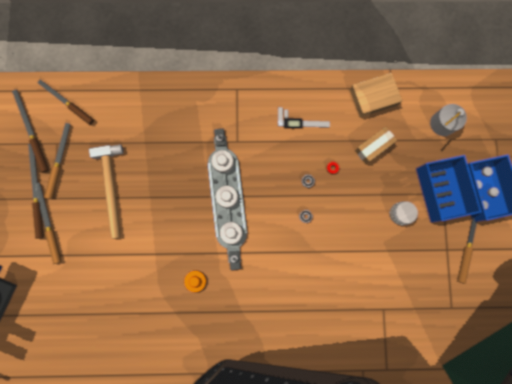

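View pics/scene0.png

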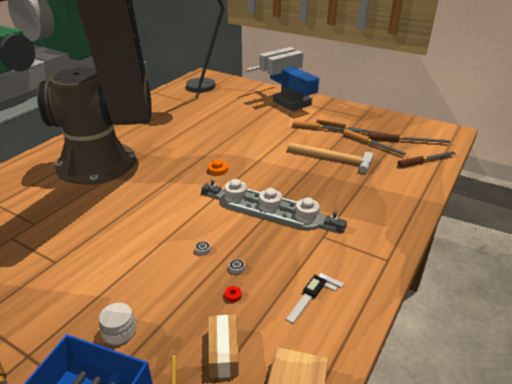

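The top view shows the caps at (222,160), (227,196) and (232,233), and bearings at (308,181) and (306,216). The look-alikes are a red ring at (333,168) and an orange cap at (196,282). The scene view also shows two bearings, at (203,248) and (237,267).

```bash
cat > h.py <<'E'
import numpy as np, cv2
from station import *
def cam(n):
    s=get_state(); c=calibration(n); p,d=grab_frame(n); return p,d,c,s
def world(d,c):
    K,R,t=c["intrinsics"],c["R"],c["t"]; v,u=np.mgrid[:d.shape[0],:d.shape[1]]
    X=np.stack([(u-K[0,2])/K[0,0]*d,(v-K[1,2])/K[1,1]*d,d],-1)
    return (X-t)@R
def ray(c,u,v,z):
    K,R,t=c["intrinsics"],c["R"],c["t"]; o=-R.T@t
    r=R.T@np.array([(u-K[0,2])/K[0,0],(v-K[1,2])/K[1,1],1]); return o+r*(z-o[2])/r[2]
def blobs(m,W,amin=8):
    n,l,st,ce=cv2.connectedComponentsWithStats(m.astype(np.uint8))
    for i in range(1,n):
        if st[i,4]>=amin:
            P=W[l==i]; q=P.mean(0); lo,hi=P.min(0),P.max(0)
            print("px",ce[i].round(1),"n",st[i,4],"mean",q.round(4),"mid",((lo+hi)/2)[:2].round(4),"ext",(hi-lo)[:2].round(3))
E
python3 - <<'E'
from h import *
for n in("top","scene"):
    f=np.load(f"/tmp/{n}.npz"); c=dict(intrinsics=f["K"],R=f["R"],t=f["t"]); W=world(f["d"],c); p=f["p"].astype(int)
    roi=(W[...,0]>.3)&(W[...,0]<.85)&(abs(W[...,1])<.4)&(f["d"]>0)
    print(n,"bench z",np.median(W[...,2][roi]))
    for a,b in((.052,.07),(.007,.025)):
        print(a,b); blobs(roi&(W[...,2]>a)&(W[...,2]<b),W)
    hsv=cv2.cvtColor(f["p"],cv2.COLOR_RGB2HSV); print("grey"); blobs(roi&(hsv[...,1]<70)&(W[...,2]>.004),W)
E
```

```text
top bench z -0.0006104824561241602
0.052 0.07
px [221.9 159.2] n 96 mean [0.6642 0.0797 0.0584] mid [0.6651 0.0794] ext [0.028 0.027]
px [226.2 195.2] n 97 mean [0.5654 0.0684 0.0585] mid [0.566  0.0689] ext [0.028 0.027]
px [230.8 232.2] n 101 mean [0.4665 0.0567 0.0586] mid [0.467  0.0574] ext [0.027 0.029]
0.007 0.025
px [366.3 109.5] n 81 mean [ 0.8168 -0.3347  0.0154] mid [ 0.8233 -0.3514] ext [0.05  0.097]
px [292.8 122.6] n 174 mean [ 0.781  -0.1213  0.0103] mid [ 0.7815 -0.1208] ext [0.029 0.055]
px [227.7 200. ] n 2068 mean [0.5593 0.0669 0.0135] mid [0.5649 0.0695] ext [0.399 0.106]
px [113.  193.7] n 665 mean [0.5795 0.3834 0.02  ] mid [0.5872 0.3808] ext [0.261 0.038]
px [361.4 155.6] n 40 mean [ 0.6805 -0.3132  0.0162] mid [ 0.6807 -0.3139] ext [0.04  0.028]
px [332.9 167.3] n 104 mean [ 0.6483 -0.2318  0.0118] mid [ 0.6486 -0.2318] ext [0.035 0.035]
px [308.2 180.6] n 102 mean [ 0.6107 -0.1602  0.012 ] mid [ 0.6114 -0.1603] ext [0.033 0.034]
px [392.1 213.8] n 42 mean [ 0.5134 -0.3911  0.0168] mid [ 0.5144 -0.3927] ext [0.047 0.012]
px [305.8 215.9] n 106 mean [ 0.511  
[... 2274 characters left out ...]
0.0159] mid [ 0.7438 -0.3881] ext [0.034 0.024]
grey
px [364.  165.8] n 105 mean [0.7093 0.377  0.0208] mid [0.7077 0.381 ] ext [0.028 0.038]
px [273.4 206. ] n 3251 mean [0.5817 0.0578 0.0264] mid [0.5706 0.067 ] ext [0.394 0.104]
px [202.4 248. ] n 146 mean [ 0.5165 -0.1528  0.0125] mid [ 0.5151 -0.1509] ext [0.034 0.033]
px [236.4 266.4] n 174 mean [ 0.6158 -0.162   0.0122] mid [ 0.6143 -0.1602] ext [0.034 0.034]
px [312.4 292.6] n 627 mean [ 0.7896 -0.1401  0.0085] mid [ 0.8019 -0.1524] ext [0.062 0.151]
px [125.2 307.8] n 83 mean [ 0.5209 -0.396   0.0496] mid [ 0.5199 -0.3952] ext [0.044 0.009]
px [222.7 345.6] n 691 mean [ 0.7185 -0.362   0.0388] mid [ 0.712  -0.3517] ext [0.073 0.093]
```

Call:
servo_tool([
  {"dx": 0.017, "dy": 0.055, "roll": -8, "jaw": 1},
  {"dx": 0.017, "dy": 0.055, "roll": -8, "jaw": 1},
  {"dx": 0.017, "dy": 0.055, "jaw": 1},
  {"dx": 0.017, "dy": 0.055, "jaw": 1},
  {"dx": 0.017, "dy": 0.055, "jaw": 1},
  {"dx": 0.017, "dy": 0.055, "jaw": 1},
  {"dx": 0.017, "dy": 0.055, "jaw": 1},
  {"dx": 0.017, "dy": 0.055, "jaw": 1},
  {"dx": 0.017, "dy": 0.055, "jaw": 1},
  {"dx": 0.017, "dy": 0.055, "jaw": 1},
], newtons=45)

```text
$.moves[0]: bad value
```

Call:
servo_tool([
  {"dx": 0.013, "dy": 0.045, "jaw": 1},
  {"dx": 0.013, "dy": 0.045, "jaw": 1},
  {"dx": 0.013, "dy": 0.041, "jaw": 1},
  {"dx": 0.002, "dz": -0.01, "jaw": 1},
  {"dz": -0.01, "jaw": 1},
  {"dz": -0.01, "jaw": 1},
  {"jaw": 1},
  {"jaw": 1},
  {"jaw": 1},
  {"jaw": 1},
])

```text
$.moves[0]: bad value
```

Run:
```python
from h import *
p,d,c,s=cam("wrist"); print(s["t"],s["eef_pos"],s["ee_rot"],s["force"]); print("cam at",-c["R"].T@c["t"],c["R"][2])
cv2.imwrite("pics/w1.png",p[:,:,::-1]); W=world(d,c); ok=(d>0)
for a,b in((.052,.07),): blobs(ok&(W[...,2]>a)&(W[...,2]<b),W,200)
```

```text
0.1 [ 0.2569062  -0.62371722  0.20132928] [ 3.14014680e+00 -1.71728667e-04 -2.75089991e+00] [-0.41847408 -0.66821625 -0.1788073 ]
cam at [ 0.19542992 -0.64996186  0.38397596] [ 0.23140719  0.09643195 -0.9680659 ]
```

View pics/w1.png

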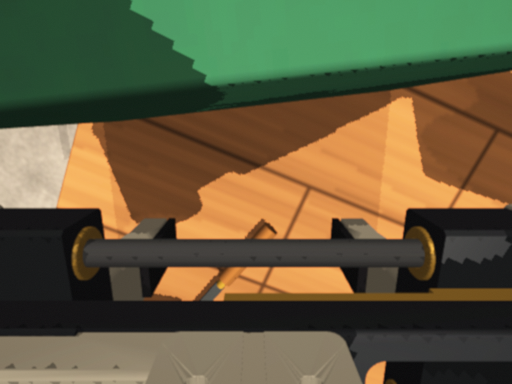

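The wrist view shows the fingers near (140,260) and (370,260) and a bar across the TCP; the ground above row 210 is clear. Both moves were refused, so I'll retry with all keys.

Call:
servo_tool([
  {"dx": 0.017, "dy": 0.055, "dz": 0, "roll": -8, "jaw": 1},
  {"dx": 0.017, "dy": 0.055, "dz": 0, "roll": -8, "jaw": 1},
  {"dx": 0.017, "dy": 0.055, "dz": 0, "roll": 0, "jaw": 1},
  {"dx": 0.017, "dy": 0.055, "dz": 0, "roll": 0, "jaw": 1},
  {"dx": 0.017, "dy": 0.055, "dz": 0, "roll": 0, "jaw": 1},
  {"dx": 0.017, "dy": 0.055, "dz": 0, "roll": 0, "jaw": 1},
  {"dx": 0.017, "dy": 0.055, "dz": 0, "roll": 0, "jaw": 1},
  {"dx": 0.017, "dy": 0.055, "dz": 0, "roll": 0, "jaw": 1},
  {"dx": 0.017, "dy": 0.055, "dz": 0, "roll": 0, "jaw": 1},
  {"dx": 0.017, "dy": 0.055, "dz": 0, "roll": 0, "jaw": 1},
], newtons=45)

```text
t: 1.4
eef_pos: [0.4272, -0.0722, 0.2024]
ee_rot: [3.141, 0.001, -3.03]
force: [1.0, -0.1, -0.2]
width: 0.0877
gripper_force: 0.0
```

Call:
servo_tool([
  {"dx": 0.014, "dy": 0.045, "dz": 0, "roll": 0, "jaw": 1},
  {"dx": 0.014, "dy": 0.045, "dz": 0, "roll": 0, "jaw": 1},
  {"dx": 0.012, "dy": 0.039, "dz": 0, "roll": 0, "jaw": 1},
  {"dx": 0, "dy": 0, "dz": -0.01, "roll": 0, "jaw": 1},
  {"dx": 0, "dy": 0, "dz": -0.01, "roll": 0, "jaw": 1},
  {"dx": 0, "dy": 0, "dz": 0, "roll": 0, "jaw": 1},
  {"dx": 0, "dy": 0, "dz": 0, "roll": 0, "jaw": 1},
  {"dx": 0, "dy": 0, "dz": 0, "roll": 0, "jaw": 1},
  {"dx": 0, "dy": 0, "dz": 0, "roll": 0, "jaw": 1},
  {"dx": 0, "dy": 0, "dz": 0, "roll": 0, "jaw": 1},
])

```text
t: 2.65
eef_pos: [0.4671, 0.0548, 0.1823]
ee_rot: [3.142, 0.0, -3.03]
force: [-0.0, 0.3, -0.6]
width: 0.0877
gripper_force: 0.0
```

Run:
```python
from h import *
p,d,c,s=cam("wrist"); print(s["t"],s["eef_pos"],s["ee_rot"],s["force"]); print("cam at",-c["R"].T@c["t"],c["R"][2])
cv2.imwrite("pics/w2.png",p[:,:,::-1]); W=world(d,c); ok=(d>0)
X=c["intrinsics"]@(c["R"]@s["eef_pos"]+c["t"]); print("tcp px",X/X[2])
for a,b in((.052,.07),(.036,.05)): print(a);blobs(ok&(W[...,2]>a)&(W[...,2]<b),W,200)
```

```text
2.65 [0.46714909 0.05482506 0.18230769] [ 3.14151190e+00  2.48721586e-04 -3.03020412e+00] [-0.02172167  0.32026523 -0.62917257]
cam at [0.40085167 0.04688218 0.36495322] [ 0.24973292  0.02775549 -0.96791689]
tcp px [254.0404517  217.95049832   1.        ]
0.052
px [257.9 178.3] n 635 mean [0.4675 0.0592 0.0595] mid [0.4684 0.0595] ext [0.03 0.03]
0.036
px [257.7 173.8] n 1591 mean [0.4659 0.059  0.045 ] mid [0.4684 0.0594] ext [0.059 0.059]
px [257.6 274.1] n 268 mean [0.5872 0.073  0.0453] mid [0.586  0.0722] ext [0.02  0.051]
```

View pics/w2.png

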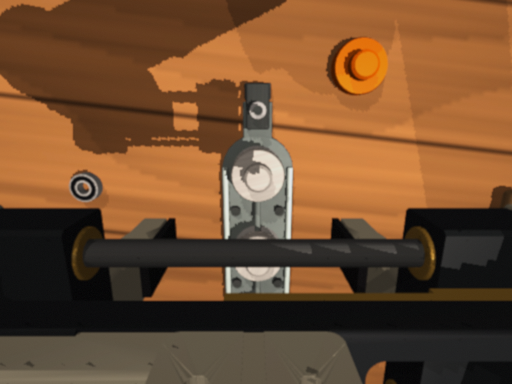

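The wrist view shows cap2 at (258,175), a bearing at (86,186) and the orange look-alike at (360,66). Cap2 is 1 mm and 4.5 mm off the TCP.

Call:
servo_tool([
  {"dx": 0.001, "dy": 0.004, "dz": -0.03, "roll": 0, "jaw": 1},
  {"dx": 0, "dy": 0, "dz": -0.035, "roll": 0, "jaw": 1},
  {"dx": 0, "dy": 0, "dz": -0.035, "roll": 0, "jaw": 1},
  {"dx": 0, "dy": 0, "dz": -0.03, "roll": 0, "jaw": 1},
  {"dx": 0, "dy": 0, "dz": -0.018, "roll": 0, "jaw": 1},
  {"dx": 0, "dy": 0, "dz": 0, "roll": 0, "jaw": 1},
  {"dx": 0, "dy": 0, "dz": 0, "roll": 0, "jaw": 0.6},
  {"dx": 0, "dy": 0, "dz": 0, "roll": 0, "jaw": 0.6},
  {"dx": 0, "dy": 0, "dz": 0, "roll": 0, "jaw": 0.6},
  {"dx": 0, "dy": 0, "dz": 0, "roll": 0, "jaw": 0.6},
])

```text
t: 3.95
eef_pos: [0.4683, 0.059, 0.0346]
ee_rot: [3.141, 0.001, -3.03]
force: [0.3, 0.9, 0.6]
width: 0.055
gripper_force: 0.0
```

Call:
servo_tool([
  {"dx": 0, "dy": 0, "dz": 0, "roll": 0, "jaw": 0.6},
  {"dx": 0, "dy": 0, "dz": 0, "roll": 0, "jaw": 0.6},
  {"dx": 0, "dy": 0, "dz": 0, "roll": 0, "jaw": 0.6},
  {"dx": 0, "dy": 0, "dz": 0, "roll": 0, "jaw": 0.6},
  {"dx": 0, "dy": 0, "dz": 0, "roll": 0, "jaw": 0.6},
  {"dx": 0, "dy": 0, "dz": 0, "roll": 0, "jaw": 0.6},
  {"dx": 0, "dy": 0, "dz": 0, "roll": 0, "jaw": 0.6},
  {"dx": 0, "dy": 0, "dz": 0, "roll": 0, "jaw": 0.6},
  {"dx": 0, "dy": 0, "dz": 0, "roll": 0, "jaw": 0.6},
  {"dx": 0, "dy": 0, "dz": 0, "roll": 0, "jaw": 0.6},
])

```text
t: 5.2
eef_pos: [0.4681, 0.0589, 0.0342]
ee_rot: [3.142, 0.0, -3.03]
force: [-0.6, -0.1, 0.1]
width: 0.0527
gripper_force: 0.0
```

Run:
```python
from h import *
s=get_state(); print(s["width"],s["gripper_force"],s["force"])
p,d,c,s=cam("scene"); x=p[120:240,190:350]; cv2.imwrite("pics/s2.png",cv2.resize(x,(800,600),interpolation=cv2.INTER_CUBIC)[:,:,::-1])
```

```text
0.05265128460437899 0.0 [-0.64599649 -0.09579406  0.12007552]
```

View pics/s2.png

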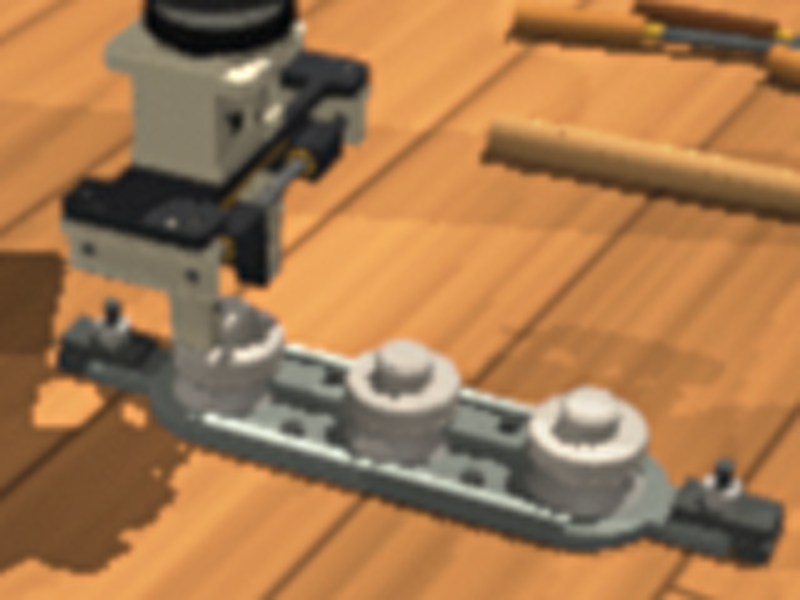

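Call:
servo_tool([
  {"dx": 0, "dy": 0, "dz": 0, "roll": 0, "jaw": 1},
  {"dx": 0, "dy": 0, "dz": 0, "roll": 0, "jaw": 1},
  {"dx": 0, "dy": 0, "dz": 0, "roll": 0, "jaw": 1},
  {"dx": 0, "dy": 0, "dz": 0, "roll": 0, "jaw": 1},
  {"dx": 0, "dy": 0, "dz": -0.008, "roll": 0, "jaw": 1},
  {"dx": 0, "dy": 0, "dz": 0, "roll": 0, "jaw": 0.6},
  {"dx": 0, "dy": 0, "dz": 0, "roll": 0, "jaw": 0.6},
  {"dx": 0, "dy": 0, "dz": 0, "roll": 0, "jaw": 0.6},
  {"dx": 0, "dy": 0, "dz": 0, "roll": 0, "jaw": 0.6},
  {"dx": 0, "dy": 0, "dz": 0, "roll": 0, "jaw": 0.6},
])

```text
t: 6.5
eef_pos: [0.4681, 0.0589, 0.0262]
ee_rot: [3.142, 0.0, -3.03]
force: [-0.8, -0.9, 0.3]
width: 0.053
gripper_force: 0.0
```

Call:
servo_tool([
  {"dx": 0, "dy": 0, "dz": 0, "roll": 0, "jaw": 1},
  {"dx": 0, "dy": 0, "dz": 0, "roll": 0, "jaw": 1},
  {"dx": 0, "dy": 0, "dz": 0, "roll": 0, "jaw": 1},
  {"dx": 0, "dy": 0, "dz": 0, "roll": 0, "jaw": 1},
  {"dx": 0, "dy": 0, "dz": -0.006, "roll": 0, "jaw": 1},
  {"dx": 0, "dy": 0, "dz": -0.002, "roll": 0, "jaw": 0.6},
  {"dx": 0, "dy": 0, "dz": 0, "roll": 0, "jaw": 0.6},
  {"dx": 0, "dy": 0, "dz": 0, "roll": 0, "jaw": 0.6},
  {"dx": 0, "dy": 0, "dz": 0, "roll": 0, "jaw": 0.6},
  {"dx": 0, "dy": 0, "dz": 0, "roll": 0, "jaw": 0.6},
])

```text
t: 7.75
eef_pos: [0.4681, 0.059, 0.0182]
ee_rot: [3.142, 0.0, -3.03]
force: [0.8, 0.2, 0.2]
width: 0.0562
gripper_force: 45.0
```

Run:
```python
from h import *
p,d,c,s=cam("scene"); x=p[120:240,190:350]; cv2.imwrite("pics/s3.png",cv2.resize(x,(800,600),interpolation=cv2.INTER_CUBIC)[:,:,::-1])
```

```text
(no output)
```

View pics/s3.png

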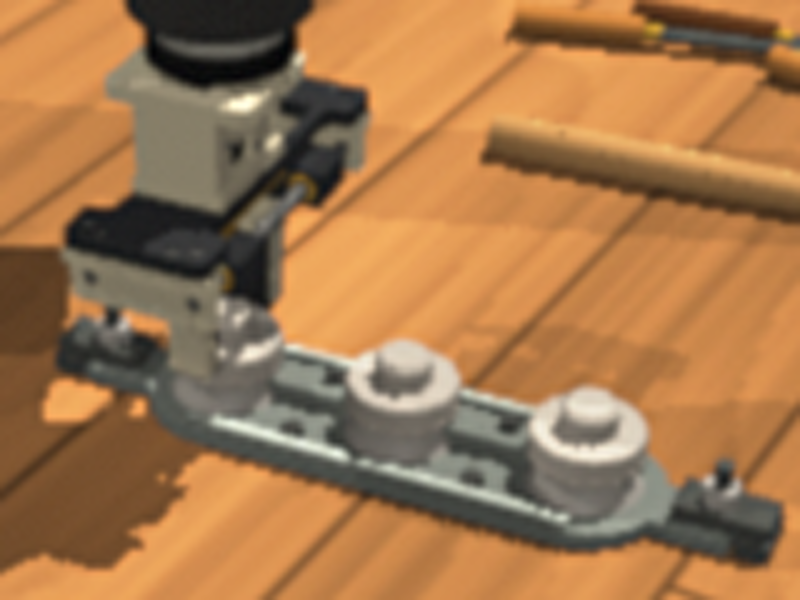

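The finger now overlaps the skirt in the view, with its end around (190,375) in the crop. I'll check where the tips should project.

Run:
```python
from h import *
c=calibration("scene")
def px(X):
    x=c["intrinsics"]@(c["R"]@np.array(X)+c["t"]); x=x/x[2]; return ((x[0]-190)*5,(x[1]-120)*5)
for z in(.018,.029,.037,.045,.06):
  print(z,[np.round(px([.468+.11*k,.059-.994*k,z])) for k in (.03,.038,-.03)])
p,d,cc,s=cam("scene");W=world(d,c)
r=(W[...,0]>.43)&(W[...,0]<.5)&(W[...,1]>-.02)&(W[...,1]<.04)&(W[...,2]>.02)
for v in range(150,205,3):
    g=[(u,*W[v,u].round(3)) for u in range(225,242,4)]
    print(v,g[0],g[2])
print(get_state()["width"])
```

```text
0.018 [array([201., 404.]), array([194., 412.]), array([252., 346.])]
0.029 [array([200., 387.]), array([193., 395.]), array([251., 329.])]
0.037 [array([200., 374.]), array([192., 382.]), array([251., 316.])]
0.045 [array([199., 361.]), array([192., 369.]), array([251., 304.])]
0.06 [array([198., 337.]), array([191., 345.]), array([251., 280.])]
150 (225, np.float64(0.475), np.float64(0.01), np.float64(0.18)) (233, np.float64(0.499), np.float64(0.009), np.float64(0.187))
153 (225, np.float64(0.474), np.float64(0.011), np.float64(0.171)) (233, np.float64(0.495), np.float64(0.013), np.float64(0.176))
156 (225, np.float64(0.475), np.float64(0.009), np.float64(0.164)) (233, np.float64(0.497), np.float64(0.011), np.float64(0.17))
159 (225, np.float64(0.475), np.float64(0.008), np.float64(0.156)) (233, np.float64(0.496), np.float64(0.011), np.float64(0.161))
162 (225, np.float64(0.479), np.float64(0.002), np.float64(0.152)) (233, np.float64(0.496), np.float64(0.011), np.float64(0.153))
165 (225, np.float64(0.49), np.float64(-0.014), np.float64(0.155)) (233, np.float64(0.5), np.float64(0.0
[... 1041 characters left out ...]
oat64(0.026), np.float64(0.061))
192 (225, np.float64(0.467), np.float64(0.013), np.float64(0.054)) (233, np.float64(0.483), np.float64(0.026), np.float64(0.052))
195 (225, np.float64(0.445), np.float64(0.044), np.float64(0.018)) (233, np.float64(0.48), np.float64(0.031), np.float64(0.038))
198 (225, np.float64(0.45), np.float64(0.037), np.float64(0.014)) (233, np.float64(0.478), np.float64(0.034), np.float64(0.027))
201 (225, np.float64(0.456), np.float64(0.028), np.float64(0.012)) (233, np.float64(0.478), np.float64(0.033), np.float64(0.018))
204 (225, np.float64(0.463), np.float64(0.017), np.float64(0.012)) (233, np.float64(0.485), np.float64(0.022), np.float64(0.017))
0.05640257425911156
```

Call:
servo_tool([
  {"dx": 0, "dy": 0, "dz": 0, "roll": 0, "jaw": 1},
  {"dx": 0, "dy": 0, "dz": 0, "roll": 0, "jaw": 1},
  {"dx": 0, "dy": 0, "dz": 0, "roll": 0, "jaw": 1},
  {"dx": 0, "dy": 0, "dz": 0, "roll": 0, "jaw": 1},
  {"dx": 0, "dy": 0, "dz": 0.041, "roll": 0, "jaw": 1},
  {"dx": 0, "dy": 0, "dz": 0.041, "roll": 0, "jaw": 1},
  {"dx": 0, "dy": 0, "dz": 0, "roll": 0, "jaw": 1},
  {"dx": 0, "dy": 0, "dz": 0, "roll": 0, "jaw": 1},
  {"dx": 0, "dy": 0, "dz": 0, "roll": 0, "jaw": 1},
  {"dx": 0, "dy": 0, "dz": 0, "roll": 0, "jaw": 1},
])

```text
t: 9.1
eef_pos: [0.4676, 0.0586, 0.0993]
ee_rot: [-3.141, -0.002, -3.03]
force: [0.8, 0.7, 0.7]
width: 0.0876
gripper_force: 0.0
```

Run:
```python
from h import *
p,d,c,s=cam("scene"); W=world(d,c); print(s["eef_pos"],s["width"])
x=p[100:220,180:340]; cv2.imwrite("pics/s4.png",cv2.resize(x,(800,600),interpolation=cv2.INTER_CUBIC)[:,:,::-1])
m=(abs(W[...,0]-.468)<.06)&(abs(W[...,1]-.059)<.09)&(W[...,2]>.066)
z=W[...,2][m]; print(np.sort(z)[:20].round(4))
print(W[m&(W[...,2]<.112)].round(3)[::5][:40])
```

```text
[0.46758336 0.05863419 0.09929027] 0.08761571412717259
[0.0664 0.1236 0.1262 0.1263 0.1272 0.1272 0.1273 0.1276 0.1276 0.1276
 0.1281 0.1281 0.1284 0.1284 0.1286 0.1289 0.129  0.129  0.1291 0.1296]
[[0.464 0.06  0.066]]
```

View pics/s4.png

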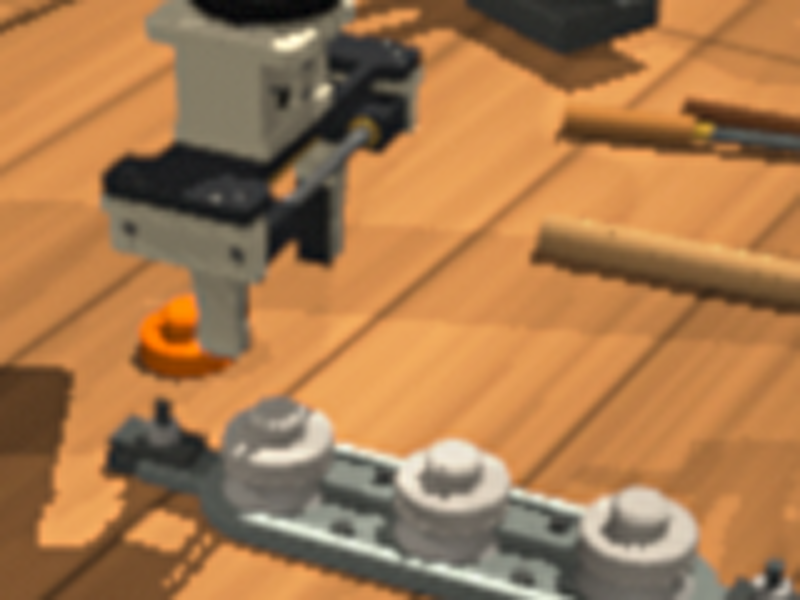

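The fingertips really sit about 25 mm above the reported TCP: they end near z=0.125 at (220,350) in the crop, with eef z at 0.099. I'll grip the crown with eef z about 0.0225.

Call:
servo_tool([
  {"dx": 0.0008, "dy": 0.0008, "dz": -0.03, "roll": 0, "jaw": 1},
  {"dx": 0, "dy": 0, "dz": -0.03, "roll": 0, "jaw": 0.8},
  {"dx": 0, "dy": 0, "dz": -0.017, "roll": 0, "jaw": 0.5},
  {"dx": 0, "dy": 0, "dz": 0, "roll": 0, "jaw": 0.25},
  {"dx": 0, "dy": 0, "dz": 0, "roll": 0, "jaw": 0.25},
  {"dx": 0, "dy": 0, "dz": 0, "roll": 0, "jaw": 0.25},
  {"dx": 0, "dy": 0, "dz": 0, "roll": 0, "jaw": 0.25},
  {"dx": 0, "dy": 0, "dz": 0, "roll": 0, "jaw": 0.25},
  {"dx": 0, "dy": 0, "dz": 0, "roll": 0, "jaw": 0.25},
  {"dx": 0, "dy": 0, "dz": 0, "roll": 0, "jaw": 0.25},
], newtons=45)

```text
t: 10.4
eef_pos: [0.4692, 0.0599, 0.0236]
ee_rot: [3.141, 0.001, -3.03]
force: [-1.3, 1.3, 6.3]
width: 0.0287
gripper_force: 45.0
```

Call:
servo_tool([
  {"dx": 0, "dy": 0, "dz": 0.002, "roll": 0, "jaw": 0.25},
  {"dx": 0, "dy": 0, "dz": 0.003, "roll": 0, "jaw": 0.25},
  {"dx": 0, "dy": 0, "dz": 0.003, "roll": 0, "jaw": 0.25},
  {"dx": 0, "dy": 0, "dz": 0.003, "roll": 0, "jaw": 0.25},
  {"dx": 0, "dy": 0, "dz": 0.004, "roll": 0, "jaw": 0.25},
  {"dx": 0, "dy": 0, "dz": 0.01, "roll": 0, "jaw": 0.25},
  {"dx": 0, "dy": 0, "dz": 0.015, "roll": 0, "jaw": 0.25},
  {"dx": 0, "dy": 0, "dz": 0.02, "roll": 0, "jaw": 0.25},
  {"dx": 0, "dy": 0, "dz": 0, "roll": 0, "jaw": 0.25},
  {"dx": 0, "dy": 0, "dz": 0, "roll": 0, "jaw": 0.25},
])

```text
t: 11.65
eef_pos: [0.4687, 0.0597, 0.0831]
ee_rot: [3.141, 0.0, -3.03]
force: [-0.7, 0.0, -1.0]
width: 0.0285
gripper_force: 45.0
```

Call:
servo_tool([
  {"dx": 0.01, "dy": 0.04, "dz": 0, "roll": 0, "jaw": 0.25},
  {"dx": 0.01, "dy": 0.04, "dz": 0, "roll": 0, "jaw": 0.25},
  {"dx": 0.01, "dy": 0.03, "dz": 0, "roll": 0, "jaw": 0.25},
  {"dx": 0, "dy": 0, "dz": -0.03, "roll": 0, "jaw": 0.25},
  {"dx": 0, "dy": 0, "dz": -0.03, "roll": 0, "jaw": 0.25},
  {"dx": 0, "dy": 0, "dz": -0.02, "roll": 0, "jaw": 0.25},
  {"dx": 0, "dy": 0, "dz": -0.005, "roll": 0, "jaw": 0.25},
  {"dx": 0, "dy": 0, "dz": -0.002, "roll": 0, "jaw": 0.25},
  {"dx": 0, "dy": 0, "dz": 0, "roll": 0, "jaw": 0.25},
  {"dx": 0, "dy": 0, "dz": 0, "roll": 0, "jaw": 0.25},
])

```text
t: 12.9
eef_pos: [0.4993, 0.17, -0.0031]
ee_rot: [3.141, 0.001, -3.03]
force: [0.4, 0.6, -0.4]
width: 0.0287
gripper_force: 45.0
```

Call:
servo_tool([
  {"dx": 0, "dy": 0, "dz": -0.0015, "roll": 0, "jaw": 0.25},
  {"dx": 0, "dy": 0, "dz": 0, "roll": 0, "jaw": 0.5},
  {"dx": 0, "dy": 0, "dz": 0, "roll": 0, "jaw": 0.6},
  {"dx": 0, "dy": 0, "dz": 0, "roll": 0, "jaw": 0.6},
  {"dx": 0, "dy": 0, "dz": 0.03, "roll": 0, "jaw": 0.6},
  {"dx": 0, "dy": 0, "dz": 0.055, "roll": 0, "jaw": 0.6},
  {"dx": -0.02, "dy": -0.055, "dz": 0.03, "roll": 0, "jaw": 0.6},
  {"dx": -0.01, "dy": -0.055, "dz": 0, "roll": 0, "jaw": 0.6},
  {"dx": 0, "dy": 0, "dz": 0, "roll": 0, "jaw": 0.6},
  {"dx": 0, "dy": 0, "dz": 0, "roll": 0, "jaw": 0.6},
])

```text
t: 14.15
eef_pos: [0.4702, 0.0624, 0.1084]
ee_rot: [3.141, 0.001, -3.031]
force: [0.3, 0.6, -1.0]
width: 0.0525
gripper_force: 0.0
```

Run:
```python
from h import *
p,d,c,s=cam("wrist"); W=world(d,c); print(s["t"],s["eef_pos"],s["ee_rot"])
cv2.imwrite("pics/w3.png",p[:,:,::-1])
near=(d>0)&(abs(W[...,0]-.468)<.04)&(abs(W[...,1]-.059)<.04)
for a,b in((.036,.046),(.018,.03)): print(a);blobs(near&(W[...,2]>a)&(W[...,2]<b),W,40)
p,d,c,s=cam("top"); W=world(d,c); roi=(W[...,0]>.3)&(W[...,0]<.7)&(abs(W[...,1])<.25)
print("top"); blobs((d>0)&roi&(W[...,2]>.007)&(W[...,2]<.035),W,20)
```

```text
14.15 [0.47019803 0.06240505 0.10843985] [ 3.14132917e+00  7.58816019e-04 -3.03081721e+00]
0.036
px [250.5 187.1] n 1018 mean [0.4672 0.0591 0.0407] mid [0.4679 0.0592] ext [0.051 0.048]
0.018
px [251.1 161.4] n 211 mean [0.4478 0.0574 0.0214] mid [0.4507 0.0588] ext [0.018 0.047]
px [250.7 186.5] n 1202 mean [0.4708 0.0595 0.0239] mid [0.4703 0.0594] ext [0.035 0.038]
px [251. 220.] n 67 mean [0.5032 0.0635 0.0241] mid [0.5031 0.0634] ext [0.009 0.007]
top
px [227.4 173.8] n 600 mean [0.6326 0.0673 0.013 ] mid [0.6315 0.0732] ext [0.137 0.093]
px [332.9 167.3] n 103 mean [ 0.6482 -0.2317  0.0122] mid [ 0.6488 -0.2325] ext [0.035 0.035]
px [308.2 180.6] n 104 mean [ 0.6106 -0.1601  0.0125] mid [ 0.6109 -0.1599] ext [0.032 0.034]
px [305.9 215.8] n 103 mean [ 0.5113 -0.1506  0.0122] mid [ 0.5108 -0.1508] ext [0.034 0.034]
px [234.7 256.8] n 265 mean [0.4012 0.0482 0.0178] mid [0.402  0.0475] ext [0.073 0.039]
px [195.2 281. ] n 388 mean [0.3383 0.1553 0.0188] mid [0.3378 0.1551] ext [0.059 0.057]
```

View pics/w3.png

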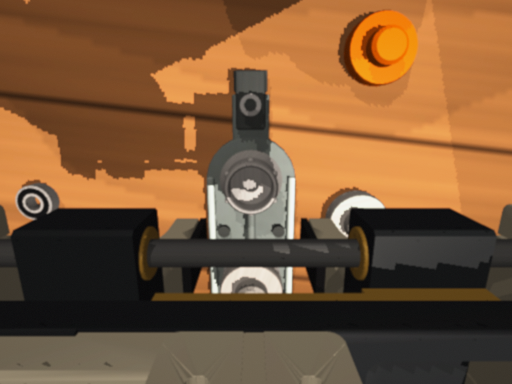

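The open bore is centred at (250,187), the parked cap is visible at (355,212), and bearing A is at the left, (36,202). Next I go over bearing A.

Call:
servo_tool([
  {"dx": 0.01, "dy": -0.05, "dz": 0, "roll": 0, "jaw": 0.6},
  {"dx": 0.01, "dy": -0.05, "dz": 0, "roll": 0, "jaw": 0.6},
  {"dx": 0.01, "dy": -0.05, "dz": 0, "roll": 0, "jaw": 0.6},
  {"dx": 0.01, "dy": -0.05, "dz": 0, "roll": 0, "jaw": 0.6},
  {"dx": 0.002, "dy": -0.011, "dz": -0.02, "roll": 0, "jaw": 0.6},
  {"dx": 0, "dy": 0, "dz": -0.02, "roll": 0, "jaw": 0.6},
  {"dx": 0, "dy": 0, "dz": 0, "roll": 0, "jaw": 0.6},
  {"dx": 0, "dy": 0, "dz": 0, "roll": 0, "jaw": 0.6},
  {"dx": 0, "dy": 0, "dz": 0, "roll": 0, "jaw": 0.6},
  {"dx": 0, "dy": 0, "dz": 0, "roll": 0, "jaw": 0.6},
])

```text
t: 15.5
eef_pos: [0.5124, -0.1482, 0.0689]
ee_rot: [-3.142, 0.001, -3.029]
force: [-0.4, 0.7, 1.1]
width: 0.0527
gripper_force: 0.0
```

```bash
cat >> h.py <<'E'
def bearing():
    p,d,c,s=cam("wrist"); W=world(d,c); e=s["eef_pos"]; print(s["t"],e,s["ee_rot"][2])
    near=(d>0)&(np.hypot(W[...,0]-e[0],W[...,1]-e[1])<.06); print("bench",np.median(W[...,2][near&(W[...,2]<.006)]))
    blobs(near&(W[...,2]>.009)&(W[...,2]<.02),W,40); return p
E
python3 -c "
from h import *
bearing()"
```

```text
15.5 [ 0.51239582 -0.14824638  0.06888055] -3.0294640528537027
bench 0.0002038447876269829
px [253.3 194.8] n 1155 mean [ 0.5125 -0.1488  0.0135] mid [ 0.5133 -0.1486] ext [0.035 0.035]
```

Call:
servo_tool([
  {"dx": 0.0005, "dy": -0.0005, "dz": -0.03, "roll": 0, "jaw": 0.6},
  {"dx": 0, "dy": 0, "dz": -0.03, "roll": 0, "jaw": 0.6},
  {"dx": 0, "dy": 0, "dz": -0.018, "roll": 0, "jaw": 0.6},
  {"dx": 0, "dy": 0, "dz": -0.006, "roll": 0, "jaw": 0.6},
  {"dx": 0, "dy": 0, "dz": 0, "roll": 0, "jaw": 0.6},
  {"dx": 0, "dy": 0, "dz": 0, "roll": 0, "jaw": 0.35},
  {"dx": 0, "dy": 0, "dz": 0, "roll": 0, "jaw": 0.35},
  {"dx": 0, "dy": 0, "dz": 0, "roll": 0, "jaw": 0.35},
  {"dx": 0, "dy": 0, "dz": 0, "roll": 0, "jaw": 0.35},
  {"dx": 0, "dy": 0, "dz": 0, "roll": 0, "jaw": 0.35},
], newtons=35)

```text
t: 16.8
eef_pos: [0.5129, -0.149, -0.0152]
ee_rot: [-3.141, 0.001, -3.03]
force: [-0.2, 0.6, 6.3]
width: 0.0327
gripper_force: 35.0
```

Call:
servo_tool([
  {"dx": 0, "dy": 0, "dz": 0.005, "roll": 0, "jaw": 0.35},
  {"dx": 0, "dy": 0, "dz": 0.01, "roll": 0, "jaw": 0.35},
  {"dx": 0, "dy": 0, "dz": 0.03, "roll": 0, "jaw": 0.35},
  {"dx": 0, "dy": 0, "dz": 0.04, "roll": 0, "jaw": 0.35},
  {"dx": 0, "dy": 0, "dz": 0.04, "roll": 0, "jaw": 0.35},
  {"dx": 0, "dy": 0, "dz": 0, "roll": 0, "jaw": 0.35},
  {"dx": 0, "dy": 0, "dz": 0, "roll": 0, "jaw": 0.35},
  {"dx": 0, "dy": 0, "dz": 0, "roll": 0, "jaw": 0.35},
  {"dx": 0, "dy": 0, "dz": 0, "roll": 0, "jaw": 0.35},
  {"dx": 0, "dy": 0, "dz": 0, "roll": 0, "jaw": 0.35},
])

```text
t: 18.05
eef_pos: [0.5121, -0.1491, 0.1086]
ee_rot: [3.142, -0.001, -3.03]
force: [-0.2, 1.2, -0.1]
width: 0.0332
gripper_force: 35.0
```

Run:
```python
from h import *
p,d,c,s=cam("scene"); W=world(d,c); e=s["eef_pos"]; print(e,s["width"],s["gripper_force"],s["force"])
x=c["intrinsics"]@(c["R"]@e+c["t"]); u,v=(x[:2]/x[2]).astype(int); print(u,v)
y=p[v-70:v+50,u-80:u+80]; cv2.imwrite("pics/s5.png",cv2.resize(y,(800,600),interpolation=cv2.INTER_CUBIC)[:,:,::-1])
m=(np.hypot(W[...,0]-e[0],W[...,1]-e[1])<.07)&(W[...,2]>.05)&(W[...,2]<.2); print(np.sort(W[...,2][m])[:30:3].round(4))
```

```text
[ 0.51210693 -0.14909138  0.10857621] 0.03321588217490527 34.9998539686203 [-0.22772851  1.16883598 -0.13900974]
199 213
[0.1261 0.1271 0.1274 0.1285 0.1287 0.1297 0.1302 0.1306 0.1318 0.1323]
```

View pics/s5.png

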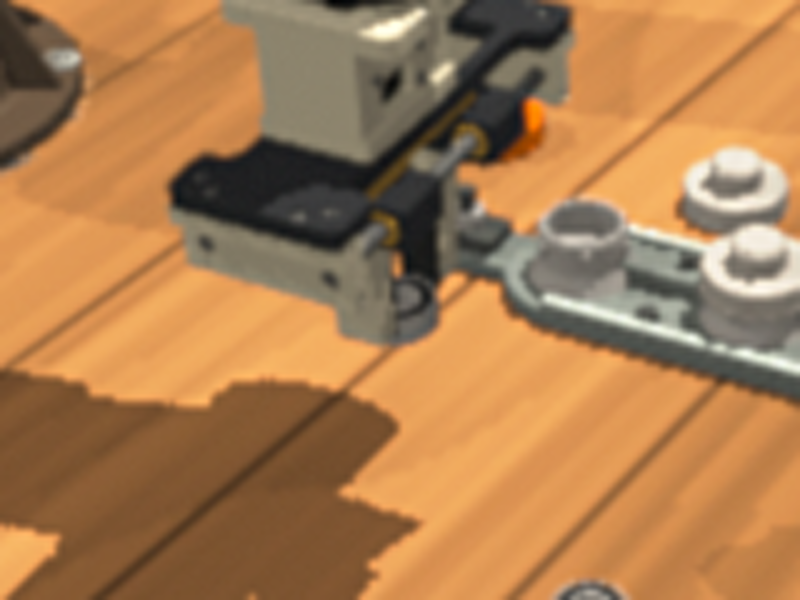

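The bearing is held level between the fingers, at (410,310) in the crop. I'll check the finger end height against the bearing bottom.

Run:
```python
from h import *
p,d,c,s=cam("scene"); W=world(d,c); e=s["eef_pos"]
for u in (189,192,195,199,202,205):
    print(u,[tuple((W[v,u]-e).round(4)) for v in range(200,213,2)])
```

```text
189 [(np.float64(0.0479), np.float64(-0.0836), np.float64(0.1043)), (np.float64(0.0475), np.float64(-0.0837), np.float64(0.0996)), (np.float64(0.0473), np.float64(-0.084), np.float64(0.0951)), (np.float64(-0.0006), np.float64(-0.0301), np.float64(0.0382)), (np.float64(0.0024), np.float64(-0.0342), np.float64(0.0367)), (np.float64(0.0001), np.float64(-0.0322), np.float64(0.0293)), (np.float64(-0.1175), np.float64(0.1004), np.float64(-0.1078))]
192 [(np.float64(0.0124), np.float64(-0.034), np.float64(0.0609)), (np.float64(0.0106), np.float64(-0.0324), np.float64(0.0542)), (np.float64(0.0106), np.float64(-0.033), np.float64(0.0494)), (np.float64(0.0083), np.float64(-0.031), np.float64(0.0422)), (np.float64(0.0091), np.float64(-0.0324), np.float64(0.0382)), (np.float64(0.0076), np.float64(-0.0313), np.float64(0.0317)), (np.float64(-0.1116), np.float64(0.1053), np.float64(-0.1086))]
195 [(np.float64(0.0143), np.float64(-0.0268), np.float64(0.0572)), (np.float64(0.0162), np.float64(-0.0296), np.float64(0.0546)), (np.float64(0.0141), np.float64(-0.0276), np.float64(0.0475)), (np.float64(0.0
[... 863 characters left out ...]
268)), (np.float64(0.0145), np.float64(-0.006), np.float64(0.0289)), (np.float64(0.0165), np.float64(-0.0089), np.float64(0.0262)), (np.float64(0.0157), np.float64(-0.0085), np.float64(0.0203)), (np.float64(-0.089), np.float64(0.1183), np.float64(-0.108))]
205 [(np.float64(0.0072), np.float64(0.0146), np.float64(0.0293)), (np.float64(0.0111), np.float64(0.0092), np.float64(0.0288)), (np.float64(0.0163), np.float64(0.0024), np.float64(0.0297)), (np.float64(0.0177), np.float64(0.0001), np.float64(0.0263)), (np.float64(0.0184), np.float64(-0.0012), np.float64(0.0221)), (np.float64(-0.0868), np.float64(0.1284), np.float64(-0.1071)), (np.float64(-0.0818), np.float64(0.1216), np.float64(-0.1073))]
```

Call:
servo_tool([
  {"dx": -0.01, "dy": 0.05, "dz": 0, "roll": 0, "jaw": 0.35},
  {"dx": -0.01, "dy": 0.05, "dz": 0, "roll": 0, "jaw": 0.35},
  {"dx": -0.01, "dy": 0.05, "dz": 0, "roll": 0, "jaw": 0.35},
  {"dx": -0.01, "dy": 0.05, "dz": 0, "roll": 0, "jaw": 0.35},
  {"dx": -0.004, "dy": 0.0085, "dz": -0.02, "roll": 0, "jaw": 0.35},
  {"dx": 0, "dy": 0, "dz": -0.03, "roll": 0, "jaw": 0.35},
  {"dx": 0, "dy": 0, "dz": -0.01, "roll": 0, "jaw": 0.35},
  {"dx": 0, "dy": 0, "dz": 0, "roll": 0, "jaw": 0.35},
  {"dx": 0, "dy": 0, "dz": 0, "roll": 0, "jaw": 0.35},
  {"dx": 0, "dy": 0, "dz": 0, "roll": 0, "jaw": 0.35},
])

```text
t: 19.4
eef_pos: [0.469, 0.0595, 0.05]
ee_rot: [3.141, 0.001, -3.03]
force: [-0.2, 0.4, 0.2]
width: 0.0329
gripper_force: 35.0
```

Run:
```python
from h import *
p,d,c,s=cam("wrist"); W=world(d,c); print(s["eef_pos"],s["width"],s["gripper_force"],s["force"])
near=(d>0)&(abs(W[...,0]-.468)<.04)&(abs(W[...,1]-.059)<.04)
for a,b in((.038,.046),(.068,.088)): print(a);blobs(near&(W[...,2]>a)&(W[...,2]<b),W,40)
```

```text
[0.46902355 0.05950838 0.04999449] 0.032889055540645376 34.99989151954651 [-0.15902879  0.40301525  0.24674861]
0.038
px [253.5 194.4] n 878 mean [0.4558 0.0577 0.0411] mid [0.4605 0.0592] ext [0.036 0.048]
0.068
px [253.5 220.8] n 2074 mean [0.4602 0.0581 0.0787] mid [0.4633 0.058 ] ext [0.024 0.064]
```

Call:
servo_tool([
  {"dx": -0.0004, "dy": 0, "dz": -0.01, "roll": 0, "jaw": 0.35},
  {"dx": 0, "dy": 0, "dz": -0.007, "roll": 0, "jaw": 0.35},
  {"dx": 0, "dy": 0, "dz": -0.005, "roll": 0, "jaw": 0.35},
  {"dx": 0, "dy": 0, "dz": -0.003, "roll": 0, "jaw": 0.35},
  {"dx": 0, "dy": 0, "dz": -0.003, "roll": 0, "jaw": 0.35},
  {"dx": 0, "dy": 0, "dz": -0.002, "roll": 0, "jaw": 0.35},
  {"dx": 0, "dy": 0, "dz": 0, "roll": 0, "jaw": 0.35},
  {"dx": 0, "dy": 0, "dz": 0, "roll": 0, "jaw": 0.35},
  {"dx": 0, "dy": 0, "dz": 0, "roll": 0, "jaw": 0.35},
  {"dx": 0, "dy": 0, "dz": 0, "roll": 0, "jaw": 0.35},
])

```text
t: 20.7
eef_pos: [0.468, 0.0595, 0.0193]
ee_rot: [3.141, 0.0, -3.03]
force: [-0.0, 0.1, -0.2]
width: 0.0329
gripper_force: 35.0
```

Call:
servo_tool([
  {"dx": 0, "dy": 0, "dz": 0, "roll": 0, "jaw": 0.5},
  {"dx": 0, "dy": 0, "dz": 0, "roll": 0, "jaw": 0.5},
  {"dx": 0, "dy": 0, "dz": 0, "roll": 0, "jaw": 0.5},
  {"dx": 0, "dy": 0, "dz": 0.02, "roll": 0, "jaw": 0.6},
  {"dx": 0, "dy": 0, "dz": 0.04, "roll": 0, "jaw": 0.6},
  {"dx": 0, "dy": 0, "dz": 0.04, "roll": 0, "jaw": 0.6},
  {"dx": 0, "dy": 0, "dz": 0, "roll": 0, "jaw": 0.6},
  {"dx": 0, "dy": 0, "dz": 0, "roll": 0, "jaw": 0.6},
  {"dx": 0, "dy": 0, "dz": 0, "roll": 0, "jaw": 0.6},
  {"dx": 0, "dy": 0, "dz": 0, "roll": 0, "jaw": 0.6},
])

```text
t: 21.95
eef_pos: [0.4675, 0.0592, 0.1183]
ee_rot: [-3.141, -0.002, -3.03]
force: [0.6, -0.7, -0.6]
width: 0.0527
gripper_force: 0.0
```

```bash
cat >> h.py <<'E'
def seat(x,y):
    p,d,c,s=cam("wrist"); W=world(d,c); print(s["t"],s["eef_pos"])
    r=np.hypot(W[...,0]-x,W[...,1]-y); m=(d>0)&(r<.0165)&(r>.009)&(W[...,2]>.026)&(W[...,2]<.06); P=W[m]; A=np.c_[P[:,:2]-[x,y],np.ones(len(P))]
    for _ in range(3):
        f=np.linalg.lstsq(A,P[:,2],rcond=None)[0]; k=abs(A@f-P[:,2])<.002; A,P=A[k],P[k]
    print("ring plane z",f[2].round(4),"tilt deg",np.degrees(f[:2]).round(2),len(P))
    m=(d>0)&(r>.0195)&(r<.024)&(W[...,2]>.035); print("rim z",np.median(W[...,2][m]).round(4))
    return p
E
python3 -c "
from h import *
seat(.4685,.0595)"
```

```text
21.95 [0.46750929 0.05921313 0.11830612]
ring plane z 0.0375 tilt deg [ 0.25 -0.1 ] 683
rim z 0.0422
```

Call:
servo_tool([
  {"dx": 0.012, "dy": 0.05, "dz": 0, "roll": 0, "jaw": 0.6},
  {"dx": 0.012, "dy": 0.05, "dz": 0, "roll": 0, "jaw": 0.6},
  {"dx": 0.0072, "dy": 0.0105, "dz": -0.04, "roll": 0, "jaw": 0.6},
  {"dx": 0, "dy": 0, "dz": -0.04, "roll": 0, "jaw": 0.6},
  {"dx": 0, "dy": 0, "dz": -0.03, "roll": 0, "jaw": 0.6},
  {"dx": 0, "dy": 0, "dz": -0.0125, "roll": 0, "jaw": 0.6},
  {"dx": 0, "dy": 0, "dz": 0, "roll": 0, "jaw": 0.25},
  {"dx": 0, "dy": 0, "dz": 0, "roll": 0, "jaw": 0.25},
  {"dx": 0, "dy": 0, "dz": 0, "roll": 0, "jaw": 0.25},
  {"dx": 0, "dy": 0, "dz": 0, "roll": 0, "jaw": 0.25},
], newtons=45)

```text
t: 23.25
eef_pos: [0.5, 0.1705, -0.0021]
ee_rot: [3.14, 0.002, -3.03]
force: [-1.1, 0.1, 5.3]
width: 0.0286
gripper_force: 45.0
```

Call:
servo_tool([
  {"dx": 0, "dy": 0, "dz": 0, "roll": 0, "jaw": 0.25},
  {"dx": 0, "dy": 0, "dz": 0, "roll": 0, "jaw": 0.25},
  {"dx": 0, "dy": 0, "dz": 0.03, "roll": 0, "jaw": 0.25},
  {"dx": 0, "dy": 0, "dz": 0.04, "roll": 0, "jaw": 0.25},
  {"dx": 0, "dy": 0, "dz": 0.02, "roll": 0, "jaw": 0.25},
  {"dx": -0.01, "dy": -0.04, "dz": 0, "roll": 0, "jaw": 0.25},
  {"dx": -0.01, "dy": -0.04, "dz": 0, "roll": 0, "jaw": 0.25},
  {"dx": -0.0105, "dy": -0.0303, "dz": 0, "roll": 0, "jaw": 0.25},
  {"dx": 0, "dy": 0, "dz": 0, "roll": 0, "jaw": 0.25},
  {"dx": 0, "dy": 0, "dz": 0, "roll": 0, "jaw": 0.25},
])

```text
t: 24.5
eef_pos: [0.4691, 0.0598, 0.087]
ee_rot: [3.141, 0.001, -3.03]
force: [0.1, -0.3, -0.9]
width: 0.0286
gripper_force: 45.0
```

Call:
servo_tool([
  {"dx": 0, "dy": 0, "dz": -0.02, "roll": 0, "jaw": 0.25},
  {"dx": 0, "dy": 0, "dz": -0.018, "roll": 0, "jaw": 0.25},
  {"dx": 0, "dy": 0, "dz": -0.005, "roll": 0, "jaw": 0.25},
  {"dx": 0, "dy": 0, "dz": -0.004, "roll": 0, "jaw": 0.25},
  {"dx": 0, "dy": 0, "dz": -0.004, "roll": 0, "jaw": 0.25},
  {"dx": 0, "dy": 0, "dz": -0.002, "roll": 0, "jaw": 0.25},
  {"dx": 0, "dy": 0, "dz": 0, "roll": 0, "jaw": 0.25},
  {"dx": 0, "dy": 0, "dz": 0, "roll": 0, "jaw": 0.25},
  {"dx": 0, "dy": 0, "dz": 0, "roll": 0, "jaw": 0.25},
  {"dx": 0, "dy": 0, "dz": 0, "roll": 0, "jaw": 0.25},
])

```text
t: 25.75
eef_pos: [0.469, 0.0598, 0.0339]
ee_rot: [3.141, 0.001, -3.03]
force: [1.5, -0.4, 1.8]
width: 0.0282
gripper_force: 45.0
```

Call:
servo_tool([
  {"dx": 0, "dy": 0, "dz": -0.001, "roll": 0, "jaw": 0.25},
  {"dx": 0, "dy": 0, "dz": -0.001, "roll": 0, "jaw": 0.25},
  {"dx": 0, "dy": 0, "dz": -0.001, "roll": 0, "jaw": 0.25},
  {"dx": 0, "dy": 0, "dz": -0.001, "roll": 0, "jaw": 0.25},
  {"dx": 0, "dy": 0, "dz": -0.001, "roll": 0, "jaw": 0.25},
  {"dx": 0, "dy": 0, "dz": -0.001, "roll": 0, "jaw": 0.25},
  {"dx": 0, "dy": 0, "dz": -0.001, "roll": 0, "jaw": 0.25},
  {"dx": 0, "dy": 0, "dz": -0.001, "roll": 0, "jaw": 0.25},
  {"dx": 0, "dy": 0, "dz": 0, "roll": 0, "jaw": 0.25},
  {"dx": 0, "dy": 0, "dz": 0, "roll": 0, "jaw": 0.25},
], newtons=55)

```text
t: 27.0
eef_pos: [0.469, 0.0598, 0.0267]
ee_rot: [3.142, 0.001, -3.029]
force: [-0.2, 1.7, 12.8]
width: 0.028
gripper_force: 55.0
```

Call:
servo_tool([
  {"dx": 0, "dy": 0, "dz": -0.001, "roll": 0, "jaw": 0.25},
  {"dx": 0, "dy": 0, "dz": -0.001, "roll": 0, "jaw": 0.25},
  {"dx": 0, "dy": 0, "dz": -0.001, "roll": 0, "jaw": 0.25},
  {"dx": 0, "dy": 0, "dz": 0, "roll": 0, "jaw": 0.25},
  {"dx": 0, "dy": 0, "dz": 0.003, "roll": 0, "jaw": 0.25},
  {"dx": 0, "dy": 0, "dz": 0, "roll": 0, "jaw": 0.6},
  {"dx": 0, "dy": 0, "dz": 0, "roll": 0, "jaw": 0.6},
  {"dx": 0, "dy": 0, "dz": 0, "roll": 0, "jaw": 0.6},
  {"dx": 0, "dy": 0, "dz": 0.04, "roll": 0, "jaw": 0.6},
  {"dx": 0, "dy": 0, "dz": 0.05, "roll": 0, "jaw": 0.6},
])

```text
t: 28.25
eef_pos: [0.4674, 0.0589, 0.1153]
ee_rot: [-3.14, -0.004, -3.03]
force: [1.6, 0.7, -0.2]
width: 0.0525
gripper_force: 0.0
```

```bash
cat >> h.py <<'E'
def capz(x,y):
    p,d,c,s=cam("wrist"); W=world(d,c); r=np.hypot(W[...,0]-x,W[...,1]-y); print(s["t"],s["eef_pos"])
    near=(d>0)&(r<.045)
    for a,b in((.052,.075),(.04,.0515)): blobs(near&(W[...,2]>a)&(W[...,2]<b),W,40)
    P=W[(d>0)&(r<.012)&(W[...,2]>.03)]; print("crown z",np.median(P[:,2]).round(4),"slope deg",np.degrees(np.polyfit(P[:,0],P[:,2],1)[0]).round(1),np.degrees(np.polyfit(P[:,1],P[:,2],1)[0]).round(1))
    return p
E
python3 -c "
from h import *
capz(.4685,.0595)"
```

```text
28.25 [0.46736512 0.0589366  0.1153489 ]
px [254.5 193.7] n 999 mean [0.4662 0.0592 0.0595] mid [0.4673 0.0594] ext [0.03 0.03]
px [254.4 187.3] n 2413 mean [0.4645 0.0589 0.0451] mid [0.4674 0.0593] ext [0.059 0.059]
crown z 0.0602 slope deg -0.3 0.1
```

Call:
servo_tool([
  {"dx": 0.04, "dy": 0.005, "dz": 0.005, "roll": 0, "jaw": 0.6},
  {"dx": 0.04, "dy": 0.005, "dz": 0, "roll": 0, "jaw": 0.6},
  {"dx": 0.02, "dy": 0.0015, "dz": 0, "roll": 0, "jaw": 0.6},
  {"dx": 0, "dy": 0, "dz": 0, "roll": 0, "jaw": 0.6},
  {"dx": 0, "dy": 0, "dz": 0, "roll": 0, "jaw": 0.6},
  {"dx": 0, "dy": 0, "dz": 0, "roll": 0, "jaw": 0.6},
  {"dx": 0, "dy": 0, "dz": 0, "roll": 0, "jaw": 0.6},
  {"dx": 0, "dy": 0, "dz": 0, "roll": 0, "jaw": 0.6},
  {"dx": 0, "dy": 0, "dz": 0, "roll": 0, "jaw": 0.6},
  {"dx": 0, "dy": 0, "dz": 0, "roll": 0, "jaw": 0.6},
])

```text
t: 29.55
eef_pos: [0.5687, 0.0712, 0.1207]
ee_rot: [3.142, 0.0, -3.03]
force: [-0.3, 0.7, -0.8]
width: 0.0527
gripper_force: 0.0
```

```bash
python3 -c "
from h import *
capz(.568,.0706)"
```

```text
29.55 [0.56868044 0.07116615 0.12073605]
px [253.5 190.5] n 965 mean [0.5665 0.0706 0.0594] mid [0.5677 0.0708] ext [0.03 0.03]
px [253.5 184.3] n 2352 mean [0.5648 0.0704 0.0451] mid [0.5678 0.0707] ext [0.059 0.059]
crown z 0.0602 slope deg -0.4 -0.6
```

Descend to eef z about 0.0235 and grip.

Call:
servo_tool([
  {"dx": -0.0008, "dy": -0.0004, "dz": -0.04, "roll": 0, "jaw": 0.6},
  {"dx": 0, "dy": 0, "dz": -0.04, "roll": 0, "jaw": 0.6},
  {"dx": 0, "dy": 0, "dz": -0.0165, "roll": 0, "jaw": 0.6},
  {"dx": 0, "dy": 0, "dz": 0, "roll": 0, "jaw": 0.25},
  {"dx": 0, "dy": 0, "dz": 0, "roll": 0, "jaw": 0.25},
  {"dx": 0, "dy": 0, "dz": 0, "roll": 0, "jaw": 0.25},
  {"dx": 0, "dy": 0, "dz": 0, "roll": 0, "jaw": 0.25},
  {"dx": 0, "dy": 0, "dz": 0, "roll": 0, "jaw": 0.25},
  {"dx": 0, "dy": 0, "dz": 0, "roll": 0, "jaw": 0.25},
  {"dx": 0, "dy": 0, "dz": 0, "roll": 0, "jaw": 0.25},
], newtons=45)

```text
t: 30.85
eef_pos: [0.5688, 0.0711, 0.0254]
ee_rot: [3.141, 0.002, -3.03]
force: [-0.8, 1.2, 6.6]
width: 0.0284
gripper_force: 45.0
```

Call:
servo_tool([
  {"dx": 0, "dy": 0, "dz": 0.002, "roll": 0, "jaw": 0.25},
  {"dx": 0, "dy": 0, "dz": 0.003, "roll": 0, "jaw": 0.25},
  {"dx": 0, "dy": 0, "dz": 0.003, "roll": 0, "jaw": 0.25},
  {"dx": 0, "dy": 0, "dz": 0.003, "roll": 0, "jaw": 0.25},
  {"dx": 0, "dy": 0, "dz": 0.004, "roll": 0, "jaw": 0.25},
  {"dx": 0, "dy": 0, "dz": 0.01, "roll": 0, "jaw": 0.25},
  {"dx": 0, "dy": 0, "dz": 0.015, "roll": 0, "jaw": 0.25},
  {"dx": 0, "dy": 0, "dz": 0.02, "roll": 0, "jaw": 0.25},
  {"dx": 0, "dy": 0, "dz": 0, "roll": 0, "jaw": 0.25},
  {"dx": 0, "dy": 0, "dz": 0, "roll": 0, "jaw": 0.25},
])

```text
t: 32.1
eef_pos: [0.5677, 0.0707, 0.0843]
ee_rot: [3.141, 0.0, -3.03]
force: [0.0, -1.6, -0.7]
width: 0.0283
gripper_force: 45.0
```

Call:
servo_tool([
  {"dx": 0.01, "dy": 0.04, "dz": 0, "roll": 0, "jaw": 0.25},
  {"dx": 0.01, "dy": 0.04, "dz": 0, "roll": 0, "jaw": 0.25},
  {"dx": 0.01, "dy": 0.03, "dz": 0, "roll": 0, "jaw": 0.25},
  {"dx": 0, "dy": 0, "dz": -0.03, "roll": 0, "jaw": 0.25},
  {"dx": 0, "dy": 0, "dz": -0.03, "roll": 0, "jaw": 0.25},
  {"dx": 0, "dy": 0, "dz": -0.02, "roll": 0, "jaw": 0.25},
  {"dx": 0, "dy": 0, "dz": -0.005, "roll": 0, "jaw": 0.25},
  {"dx": 0, "dy": 0, "dz": -0.002, "roll": 0, "jaw": 0.25},
  {"dx": 0, "dy": 0, "dz": 0, "roll": 0, "jaw": 0.25},
  {"dx": 0, "dy": 0, "dz": 0, "roll": 0, "jaw": 0.25},
])

```text
t: 33.35
eef_pos: [0.5984, 0.181, -0.0019]
ee_rot: [3.141, 0.001, -3.03]
force: [-0.6, 0.6, -0.5]
width: 0.0283
gripper_force: 45.0
```

Call:
servo_tool([
  {"dx": 0, "dy": 0, "dz": 0, "roll": 0, "jaw": 0.5},
  {"dx": 0, "dy": 0, "dz": 0, "roll": 0, "jaw": 0.6},
  {"dx": 0, "dy": 0, "dz": 0, "roll": 0, "jaw": 0.6},
  {"dx": 0, "dy": 0, "dz": 0.03, "roll": 0, "jaw": 0.6},
  {"dx": 0, "dy": 0, "dz": 0.055, "roll": 0, "jaw": 0.6},
  {"dx": -0.02, "dy": -0.055, "dz": 0.03, "roll": 0, "jaw": 0.6},
  {"dx": -0.01, "dy": -0.055, "dz": 0, "roll": 0, "jaw": 0.6},
  {"dx": 0, "dy": 0, "dz": 0, "roll": 0, "jaw": 0.6},
  {"dx": 0, "dy": 0, "dz": 0, "roll": 0, "jaw": 0.6},
  {"dx": 0, "dy": 0, "dz": 0, "roll": 0, "jaw": 0.6},
])

```text
t: 34.6
eef_pos: [0.5692, 0.0742, 0.1104]
ee_rot: [-3.142, -0.0, -3.029]
force: [0.5, 0.8, -0.4]
width: 0.0523
gripper_force: 0.0
```

Run:
```python
from h import *
p,d,c,s=cam("wrist"); W=world(d,c); print(s["t"],s["eef_pos"],s["ee_rot"])
near=(d>0)&(abs(W[...,0]-.568)<.033)&(abs(W[...,1]-.0706)<.04)
blobs(near&(W[...,2]>.036)&(W[...,2]<.046),W,40)
p,d,c,s=cam("top"); W=world(d,c); roi=(W[...,0]>.3)&(W[...,0]<.7)&(abs(W[...,1])<.25)
print("top"); blobs((d>0)&roi&(W[...,2]>.007)&(W[...,2]<.035),W,20)
```

```text
34.6 [0.56915038 0.07423344 0.11043919] [-3.14150173e+00 -1.73108066e-04 -3.02924694e+00]
px [250.  186.9] n 1004 mean [0.5665 0.0706 0.0407] mid [0.5677 0.0706] ext [0.048 0.051]
top
px [332.9 167.4] n 103 mean [ 0.648  -0.2317  0.0121] mid [ 0.6488 -0.2325] ext [0.035 0.035]
px [308.1 180.6] n 102 mean [ 0.6109 -0.1601  0.012 ] mid [ 0.6111 -0.1598] ext [0.032 0.035]
px [227. 200.] n 49 mean [0.557  0.0682 0.0226] mid [0.5572 0.0682] ext [0.012 0.034]
px [230.7 227.4] n 1185 mean [0.482  0.0588 0.0144] mid [0.4622 0.0623] ext [0.194 0.092]
px [195.2 280.9] n 385 mean [0.3383 0.1553 0.0188] mid [0.3377 0.1554] ext [0.059 0.057]
```

Call:
servo_tool([
  {"dx": 0.01, "dy": -0.05, "dz": 0, "roll": 0, "jaw": 0.6},
  {"dx": 0.01, "dy": -0.05, "dz": 0, "roll": 0, "jaw": 0.6},
  {"dx": 0.01, "dy": -0.05, "dz": 0, "roll": 0, "jaw": 0.6},
  {"dx": 0.01, "dy": -0.05, "dz": 0, "roll": 0, "jaw": 0.6},
  {"dx": 0.0035, "dy": -0.032, "dz": -0.02, "roll": 0, "jaw": 0.6},
  {"dx": 0, "dy": 0, "dz": -0.02, "roll": 0, "jaw": 0.6},
  {"dx": 0, "dy": 0, "dz": 0, "roll": 0, "jaw": 0.6},
  {"dx": 0, "dy": 0, "dz": 0, "roll": 0, "jaw": 0.6},
  {"dx": 0, "dy": 0, "dz": 0, "roll": 0, "jaw": 0.6},
  {"dx": 0, "dy": 0, "dz": 0, "roll": 0, "jaw": 0.6},
])

```text
t: 35.95
eef_pos: [0.6129, -0.1581, 0.0715]
ee_rot: [-3.141, 0.001, -3.029]
force: [-0.6, 0.4, -0.1]
width: 0.0524
gripper_force: 0.0
```

```bash
python3 -c "
from h import *
bearing()"
```

```text
35.95 [ 0.61289819 -0.15807005  0.07152024] -3.0292238184213094
bench 0.00022095446832700306
px [253.6 194. ] n 1137 mean [ 0.613  -0.1583  0.0134] mid [ 0.6137 -0.1582] ext [0.035 0.035]
```

Call:
servo_tool([
  {"dx": 0.0006, "dy": 0, "dz": -0.03, "roll": 0, "jaw": 0.6},
  {"dx": 0, "dy": 0, "dz": -0.03, "roll": 0, "jaw": 0.6},
  {"dx": 0, "dy": 0, "dz": -0.02, "roll": 0, "jaw": 0.6},
  {"dx": 0, "dy": 0, "dz": -0.007, "roll": 0, "jaw": 0.6},
  {"dx": 0, "dy": 0, "dz": 0, "roll": 0, "jaw": 0.6},
  {"dx": 0, "dy": 0, "dz": 0, "roll": 0, "jaw": 0.35},
  {"dx": 0, "dy": 0, "dz": 0, "roll": 0, "jaw": 0.35},
  {"dx": 0, "dy": 0, "dz": 0, "roll": 0, "jaw": 0.35},
  {"dx": 0, "dy": 0, "dz": 0, "roll": 0, "jaw": 0.35},
  {"dx": 0, "dy": 0, "dz": 0, "roll": 0, "jaw": 0.35},
], newtons=35)

```text
t: 37.25
eef_pos: [0.6135, -0.1585, -0.0155]
ee_rot: [-3.141, 0.001, -3.03]
force: [-1.5, 1.5, 6.3]
width: 0.0329
gripper_force: 35.0
```

Call:
servo_tool([
  {"dx": 0, "dy": 0, "dz": 0.005, "roll": 0, "jaw": 0.35},
  {"dx": 0, "dy": 0, "dz": 0.01, "roll": 0, "jaw": 0.35},
  {"dx": 0, "dy": 0, "dz": 0.03, "roll": 0, "jaw": 0.35},
  {"dx": 0, "dy": 0, "dz": 0.04, "roll": 0, "jaw": 0.35},
  {"dx": 0, "dy": 0, "dz": 0.04, "roll": 0, "jaw": 0.35},
  {"dx": 0, "dy": 0, "dz": 0, "roll": 0, "jaw": 0.35},
  {"dx": 0, "dy": 0, "dz": 0, "roll": 0, "jaw": 0.35},
  {"dx": 0, "dy": 0, "dz": 0, "roll": 0, "jaw": 0.35},
  {"dx": 0, "dy": 0, "dz": 0, "roll": 0, "jaw": 0.35},
  {"dx": 0, "dy": 0, "dz": 0, "roll": 0, "jaw": 0.35},
])

```text
t: 38.5
eef_pos: [0.6127, -0.1585, 0.108]
ee_rot: [3.142, -0.001, -3.03]
force: [0.3, -0.5, -0.6]
width: 0.0329
gripper_force: 35.0
```

Call:
servo_tool([
  {"dx": -0.01, "dy": 0.05, "dz": 0, "roll": 0, "jaw": 0.35},
  {"dx": -0.01, "dy": 0.05, "dz": 0, "roll": 0, "jaw": 0.35},
  {"dx": -0.01, "dy": 0.05, "dz": 0, "roll": 0, "jaw": 0.35},
  {"dx": -0.01, "dy": 0.05, "dz": 0, "roll": 0, "jaw": 0.35},
  {"dx": -0.005, "dy": 0.029, "dz": 0, "roll": 0, "jaw": 0.35},
  {"dx": 0, "dy": 0, "dz": -0.035, "roll": 0, "jaw": 0.35},
  {"dx": 0, "dy": 0, "dz": -0.025, "roll": 0, "jaw": 0.35},
  {"dx": 0, "dy": 0, "dz": 0, "roll": 0, "jaw": 0.35},
  {"dx": 0, "dy": 0, "dz": 0, "roll": 0, "jaw": 0.35},
  {"dx": 0, "dy": 0, "dz": 0, "roll": 0, "jaw": 0.35},
])

```text
t: 39.75
eef_pos: [0.5689, 0.0706, 0.0499]
ee_rot: [3.141, 0.002, -3.03]
force: [0.3, 0.8, -0.5]
width: 0.0332
gripper_force: 35.0
```

Call:
servo_tool([
  {"dx": -0.0006, "dy": 0, "dz": -0.01, "roll": 0, "jaw": 0.35},
  {"dx": 0, "dy": 0, "dz": -0.007, "roll": 0, "jaw": 0.35},
  {"dx": 0, "dy": 0, "dz": -0.005, "roll": 0, "jaw": 0.35},
  {"dx": 0, "dy": 0, "dz": -0.003, "roll": 0, "jaw": 0.35},
  {"dx": 0, "dy": 0, "dz": -0.003, "roll": 0, "jaw": 0.35},
  {"dx": 0, "dy": 0, "dz": -0.002, "roll": 0, "jaw": 0.35},
  {"dx": 0, "dy": 0, "dz": 0, "roll": 0, "jaw": 0.35},
  {"dx": 0, "dy": 0, "dz": 0, "roll": 0, "jaw": 0.35},
  {"dx": 0, "dy": 0, "dz": 0, "roll": 0, "jaw": 0.35},
  {"dx": 0, "dy": 0, "dz": 0, "roll": 0, "jaw": 0.35},
])

```text
t: 41.0
eef_pos: [0.5674, 0.0705, 0.0188]
ee_rot: [3.142, 0.0, -3.03]
force: [0.7, 0.2, 0.1]
width: 0.0333
gripper_force: 35.0
```

Call:
servo_tool([
  {"dx": 0, "dy": 0, "dz": 0, "roll": 0, "jaw": 0.5},
  {"dx": 0, "dy": 0, "dz": 0, "roll": 0, "jaw": 0.5},
  {"dx": 0, "dy": 0, "dz": 0, "roll": 0, "jaw": 0.5},
  {"dx": 0, "dy": 0, "dz": 0.02, "roll": 0, "jaw": 0.6},
  {"dx": 0, "dy": 0, "dz": 0.04, "roll": 0, "jaw": 0.6},
  {"dx": 0, "dy": 0, "dz": 0.04, "roll": 0, "jaw": 0.6},
  {"dx": 0, "dy": 0, "dz": 0, "roll": 0, "jaw": 0.6},
  {"dx": 0, "dy": 0, "dz": 0, "roll": 0, "jaw": 0.6},
  {"dx": 0, "dy": 0, "dz": 0, "roll": 0, "jaw": 0.6},
  {"dx": 0, "dy": 0, "dz": 0, "roll": 0, "jaw": 0.6},
])

```text
t: 42.25
eef_pos: [0.5669, 0.0702, 0.1177]
ee_rot: [-3.141, -0.002, -3.03]
force: [-0.4, 0.3, 0.9]
width: 0.0521
gripper_force: 0.0
```

```bash
python3 -c "
from h import *
seat(.568,.0706)"
```

```text
42.25 [0.5668933  0.07024384 0.11769287]
ring plane z 0.0375 tilt deg [0.32 0.03] 688
rim z 0.0422
```

Call:
servo_tool([
  {"dx": 0.012, "dy": 0.05, "dz": 0, "roll": 0, "jaw": 0.6},
  {"dx": 0.012, "dy": 0.05, "dz": 0, "roll": 0, "jaw": 0.6},
  {"dx": 0.0064, "dy": 0.0103, "dz": -0.04, "roll": 0, "jaw": 0.6},
  {"dx": 0, "dy": 0, "dz": -0.04, "roll": 0, "jaw": 0.6},
  {"dx": 0, "dy": 0, "dz": -0.03, "roll": 0, "jaw": 0.6},
  {"dx": 0, "dy": 0, "dz": -0.0115, "roll": 0, "jaw": 0.6},
  {"dx": 0, "dy": 0, "dz": 0, "roll": 0, "jaw": 0.25},
  {"dx": 0, "dy": 0, "dz": 0, "roll": 0, "jaw": 0.25},
  {"dx": 0, "dy": 0, "dz": 0, "roll": 0, "jaw": 0.25},
  {"dx": 0, "dy": 0, "dz": 0, "roll": 0, "jaw": 0.25},
], newtons=45)

```text
t: 43.55
eef_pos: [0.5986, 0.1812, -0.0014]
ee_rot: [3.141, 0.002, -3.03]
force: [-1.9, 1.2, 6.2]
width: 0.0283
gripper_force: 45.0
```

Call:
servo_tool([
  {"dx": 0, "dy": 0, "dz": 0, "roll": 0, "jaw": 0.25},
  {"dx": 0, "dy": 0, "dz": 0, "roll": 0, "jaw": 0.25},
  {"dx": 0, "dy": 0, "dz": 0.03, "roll": 0, "jaw": 0.25},
  {"dx": 0, "dy": 0, "dz": 0.04, "roll": 0, "jaw": 0.25},
  {"dx": 0, "dy": 0, "dz": 0.02, "roll": 0, "jaw": 0.25},
  {"dx": -0.01, "dy": -0.04, "dz": 0, "roll": 0, "jaw": 0.25},
  {"dx": -0.01, "dy": -0.04, "dz": 0, "roll": 0, "jaw": 0.25},
  {"dx": -0.0102, "dy": -0.0303, "dz": 0, "roll": 0, "jaw": 0.25},
  {"dx": 0, "dy": 0, "dz": 0, "roll": 0, "jaw": 0.25},
  {"dx": 0, "dy": 0, "dz": 0, "roll": 0, "jaw": 0.25},
])

```text
t: 44.8
eef_pos: [0.5679, 0.0706, 0.0875]
ee_rot: [3.141, 0.001, -3.03]
force: [-0.3, 0.5, -0.2]
width: 0.0281
gripper_force: 45.0
```

Call:
servo_tool([
  {"dx": 0, "dy": 0, "dz": -0.02, "roll": 0, "jaw": 0.25},
  {"dx": 0, "dy": 0, "dz": -0.018, "roll": 0, "jaw": 0.25},
  {"dx": 0, "dy": 0, "dz": -0.005, "roll": 0, "jaw": 0.25},
  {"dx": 0, "dy": 0, "dz": -0.004, "roll": 0, "jaw": 0.25},
  {"dx": 0, "dy": 0, "dz": -0.004, "roll": 0, "jaw": 0.25},
  {"dx": 0, "dy": 0, "dz": -0.001, "roll": 0, "jaw": 0.25},
  {"dx": 0, "dy": 0, "dz": 0, "roll": 0, "jaw": 0.25},
  {"dx": 0, "dy": 0, "dz": 0, "roll": 0, "jaw": 0.25},
  {"dx": 0, "dy": 0, "dz": 0, "roll": 0, "jaw": 0.25},
  {"dx": 0, "dy": 0, "dz": 0, "roll": 0, "jaw": 0.25},
])

```text
t: 46.05
eef_pos: [0.5678, 0.0706, 0.0354]
ee_rot: [3.141, 0.0, -3.03]
force: [1.0, 1.9, 0.0]
width: 0.0282
gripper_force: 45.0
```

Call:
servo_tool([
  {"dx": 0, "dy": 0, "dz": -0.001, "roll": 0, "jaw": 0.25},
  {"dx": 0, "dy": 0, "dz": -0.001, "roll": 0, "jaw": 0.25},
  {"dx": 0, "dy": 0, "dz": -0.001, "roll": 0, "jaw": 0.25},
  {"dx": 0, "dy": 0, "dz": -0.001, "roll": 0, "jaw": 0.25},
  {"dx": 0, "dy": 0, "dz": -0.001, "roll": 0, "jaw": 0.25},
  {"dx": 0, "dy": 0, "dz": -0.001, "roll": 0, "jaw": 0.25},
  {"dx": 0, "dy": 0, "dz": -0.001, "roll": 0, "jaw": 0.25},
  {"dx": 0, "dy": 0, "dz": -0.001, "roll": 0, "jaw": 0.25},
  {"dx": 0, "dy": 0, "dz": -0.001, "roll": 0, "jaw": 0.25},
  {"dx": 0, "dy": 0, "dz": 0, "roll": 0, "jaw": 0.25},
], newtons=55)

```text
t: 47.3
eef_pos: [0.568, 0.0706, 0.0275]
ee_rot: [-3.142, 0.001, -3.029]
force: [-0.9, 1.4, 10.0]
width: 0.028
gripper_force: 55.0
```

Call:
servo_tool([
  {"dx": 0, "dy": 0, "dz": -0.001, "roll": 0, "jaw": 0.25},
  {"dx": 0, "dy": 0, "dz": -0.001, "roll": 0, "jaw": 0.25},
  {"dx": 0, "dy": 0, "dz": -0.0015, "roll": 0, "jaw": 0.25},
  {"dx": 0, "dy": 0, "dz": 0, "roll": 0, "jaw": 0.25},
  {"dx": 0, "dy": 0, "dz": 0.0035, "roll": 0, "jaw": 0.25},
  {"dx": 0, "dy": 0, "dz": 0, "roll": 0, "jaw": 0.6},
  {"dx": 0, "dy": 0, "dz": 0, "roll": 0, "jaw": 0.6},
  {"dx": 0, "dy": 0, "dz": 0, "roll": 0, "jaw": 0.6},
  {"dx": 0, "dy": 0, "dz": 0.04, "roll": 0, "jaw": 0.6},
  {"dx": 0, "dy": 0, "dz": 0.05, "roll": 0, "jaw": 0.6},
])

```text
t: 48.55
eef_pos: [0.5662, 0.0698, 0.1155]
ee_rot: [-3.14, -0.004, -3.03]
force: [2.0, 1.0, 0.3]
width: 0.0526
gripper_force: 0.0
```

```bash
python3 -c "
from h import *
capz(.568,.0706)"
```

```text
48.55 [0.56622126 0.06983943 0.1154798 ]
px [254.5 194.6] n 1002 mean [0.5658 0.0702 0.0595] mid [0.5669 0.0704] ext [0.03 0.03]
px [254.6 187.9] n 2408 mean [0.5639 0.0701 0.0451] mid [0.5666 0.0705] ext [0.059 0.059]
crown z 0.0602 slope deg -0.2 -0.1
```

Call:
servo_tool([
  {"dx": 0, "dy": 0, "dz": 0.04, "roll": 0, "jaw": 0.6},
  {"dx": 0, "dy": -0.05, "dz": 0.04, "roll": 0, "jaw": 0.6},
  {"dx": 0, "dy": -0.05, "dz": 0, "roll": 0, "jaw": 0.6},
  {"dx": 0, "dy": -0.05, "dz": 0, "roll": 0, "jaw": 0.6},
  {"dx": -0.02, "dy": -0.05, "dz": 0, "roll": 0, "jaw": 0.6},
  {"dx": -0.02, "dy": -0.05, "dz": 0, "roll": 0, "jaw": 0.6},
  {"dx": -0.02, "dy": -0.05, "dz": 0, "roll": 0, "jaw": 0.6},
  {"dx": -0.02, "dy": -0.05, "dz": 0, "roll": 0, "jaw": 0.6},
  {"dx": 0, "dy": 0, "dz": 0, "roll": 0, "jaw": 0.6},
  {"dx": 0, "dy": 0, "dz": 0, "roll": 0, "jaw": 0.6},
])

```text
t: 49.85
eef_pos: [0.4872, -0.2785, 0.1947]
ee_rot: [3.141, -0.001, -3.031]
force: [0.4, -0.3, -1.2]
width: 0.0525
gripper_force: 0.0
```

Run:
```python
from h import *
p,d,c,s=cam("top"); cv2.imwrite("pics/top9.png",p[:,:,::-1]); W=world(d,c); roi=(W[...,0]>.3)&(W[...,0]<.75)&(abs(W[...,1])<.25)
blobs((d>0)&roi&(W[...,2]>.052)&(W[...,2]<.075),W,20); blobs((d>0)&roi&(W[...,2]>.007)&(W[...,2]<.035),W,20)
```

```text
px [221.9 159.2] n 96 mean [0.6643 0.0795 0.0583] mid [0.6651 0.0795] ext [0.028 0.027]
px [226.2 195.8] n 97 mean [0.5641 0.0683 0.0582] mid [0.5637 0.0689] ext [0.028 0.027]
px [230.8 232.6] n 101 mean [0.4653 0.0567 0.0586] mid [0.4657 0.0574] ext [0.029 0.029]
px [227.9 201.9] n 2116 mean [0.554  0.0663 0.0139] mid [0.5574 0.068 ] ext [0.384 0.103]
px [195.2 281. ] n 390 mean [0.3382 0.1552 0.0188] mid [0.3379 0.1549] ext [0.058 0.057]
```

View pics/top9.png

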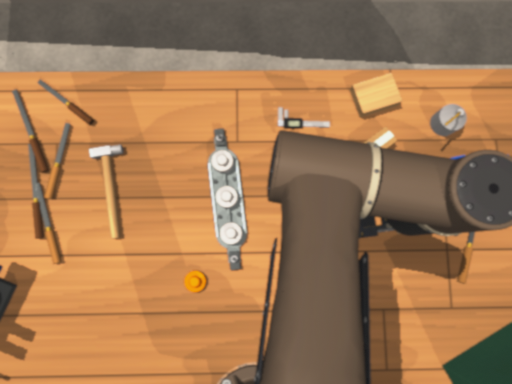

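The top view shows all three housings capped, at (222,160), (227,196) and (231,233). No loose bearing is left, and both refitted caps measured fully home and level.

```bash
python3 -c "
from station import *
print(job_done())"
```

```text
the job is handed in; nothing more can be done
None
```

I handed the job in with both loose bearings I found seated flat (in the nearest and middle housings) and all three housings capped; the two caps I refitted measured level and fully home.

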